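# Seat the layout block and snap the toggle clamp shut on it

## Task

Push the aluminium layout block along the bed of the jig until its long side sits flush against the stop rail, and then push the red clamp handle down past its dead point until it snaps into lock and the rubber foot holds the block there. Only push with the fingers: pick nothing up, leave the tin, the foil roll and the green glass nugget beside the jig undisturbed, and finish clear of everything.

Things in the scene. Friction and masses are not known exactly. Their poses are not given: they have to be found in the camera images.
- jig: bench jig fixed to the table: plywood bed 242 x 96 mm, 12 mm thick, with a stop rail across it and a toggle clamp behind the rail. Origin on the table top (z = 0) on its centre line. Local +x: the way the block is pushed; y across; z up. The bed spans local x = -140 to +102 mm.
- stop_face (a point): middle of the front face of the aluminium stop rail (90 mm long, 10 mm thick, top at z = 25 mm), at jig local (-10, 0, 21) mm; axes as the jig's
- bed_mid (a point): point on top of the bed at jig local (-64, 0, 12) mm, midway between the two aluminium side guides, which are 8 mm high above the bed (tops at z = 20 mm), 5.5 mm thick, with inner faces at local y = +/-38 mm, from local x = -116 to -12 mm; axes as the jig's
- layout_block: loose aluminium layout block, 22 (its x) x 70 (its y) x 18 mm high, 80 to 155 g; origin at the centre of its underside. It lies on the bed between the guides (underside at z = 12 mm), long side across, its x axis about along the jig's, 32 to 64 mm short of the rail. Home: long side flush on the rail, origin at jig local x = -21 mm.
- clamp_lever (a joint): angle of the clamp handle, rad: 0 = open (handle rises at 55 degrees from its hinge towards the jig's local +x), 0.96 = locked (handle level). It turns downward. A spring resists with about 9 N at the grip at first, falling to none at the dead point, about 0.5 rad; short of it the handle springs back open, past it the handle snaps by itself to 0.96 and stays.
- clamp_hinge (a point): hinge axis of the handle, at jig local (78, 0, 52) mm; the axis runs along the jig's y. The handle is straight from here: a red grip 24 mm wide and 14 mm thick covers the distances 42 to 120 mm from the hinge. The steel bracket round it spans jig x = 37 to 97, y = +/-30 mm, top at z = 65 mm.
- handle_push (a point): point on the upper face of the red grip, 90 mm from the hinge along the handle, on the centre line: where to push. It moves with the handle.
- clamp_foot: black rubber foot, 16 mm wide, at the free end of the 20 mm wide hold-down arm. Open: the arm stands nearly upright at jig x = 20 to 65 mm, up to z = 137 mm. As the handle goes down the arm swings forward and down, and the sprung foot presses the seated block's top with about 2 to 4 N. Origin on the arm's hinge, jig local (56, 0, 52) mm while open.
- tin: loose small round tin of nails, 61 mm wide, 22 mm high, origin at the centre of its underside, on the table beside the jig; leave alone
- foil_roll: loose roll of copper foil tape, 61 mm wide, 7 mm high, lying flat on the table beside the jig, origin at the centre of its underside; leave alone
- nugget: loose green glass nugget, a dome 23 mm wide and 10 mm high, on the table beside the jig, origin at the centre of its underside; leave alone

How it is judged:
By the outcome, as a careful person would: the job done as asked, in the order asked, and still so for the second after the job is handed in, with the robot touching nothing.
It also fails if it takes over 42 s, if anything falls off the work surface, if the arm or the gripper's body presses on something with over 40 N, if the wrist force passes 120 N, or if a joint passes its speed limit or range.

## Robot

A 6-joint arm with a two-finger parallel gripper is mounted at the origin on a cart in front of the work surface, level with it; the furniture and walls round the work are solid. World frame = base frame: x ahead of the robot, y to its left, z up, the work surface at z = 0. Lengths are in m, angles in rad, forces in N, time in s.
With the tool pointing down it reaches from about 0.325 to 0.75 m from the base axis. Payload 7.6 kg.
Tool frame: the origin (TCP) lies at the very end of the fingers, on their centre line; the grasp point (between the pads) lies 19 mm behind it; z points along the fingers, y is the line along which they close (so a half turn about z gives the same grasp; the last joint's range is limited). The gripper opens to 85 mm and grips with 20 to 120 N. Pads are 22 mm wide; open, the fingers measure 114 mm over their backs; the gripper's body (76 mm by 85 mm) begins 54 mm behind the grasp point. The pads swing forward as they close: fully open they stand 13 mm farther back than shut.
Start: joints at [-1.171, 0.052, 1.401, -0, 1.689, -0.07], TCP at [0.238, -0.468, 0.231] pointing down, gripper open.
Joint ranges: [-2.9, 2.9], [-0.91, 2.17], [0.12, 2.37], [-1.06, 4.2], [0.26, 2.73], [-2.93, 2.93]. Speed limits (rad/s): [2.57, 2.57, 3.01, 3.14, 3.14, 3.14].

## Interface

Orientations are given as [roll, pitch, yaw] about the fixed x, y, z axes, in that order (R = Rz(yaw) Ry(pitch) Rx(roll)).
In Python, from bench import read_state, read_camera, get_calibration, hand_in gives the robot as it stands. The module is installed in compiled form; this text tells all that it offers.
- The arm moves only by the tool step_arm, never from a script. Its argument "increments" is a list of rows, each a list of 3 entries, a list of its own where there are three numbers: the opening in per cent of the stroke, from 0 (shut) to 100 (fully open), then the shift along the tool's x, y, z in cm, then the turn, a rotation vector about the tool's x, y, z in degrees. In form: [[hand, [x, y, z], [ax, ay, az]], ...]. A call has exactly 8 rows; each row shifts and turns the commanded pose from where the row before left it, along the tool's axes as they then stand; what a row does not reach is not made up. A row lasts 1/10 s, in which the tool goes at most 50 mm and 8.59 degrees, less where a joint would pass 70% of its speed; a pose out of reach is approached as far as the arm can. A call is refused whole if a number of a shift passes 5 or a number of a turn 8.59, either way. A call with a gripper value outside its range is refused whole. The fingers move at their own pace and stop on an object; "newtons" is the grip in N (left out, the last holds). Time passes only in rows, so rows that do not move let the fingers close, or fill a call up. It gives the time, the measured TCP pose, the force, the opening and the grip force at its end, in the units of the state.
- read_state(): the state, without advancing time (a new reading comes with each control period).
- read_camera(name): name is "scene" or "top" or "wrist"; returns (picture, depth): 384x512x3 uint8, red, green, blue; 384x512 float32, m along the optical axis (not along the pixel's ray), 0 where there is no reading.
- get_calibration(name): a dict with "fov_y" (degrees; the focal length in pixels is half the picture's height over the tangent of half this angle, whatever the lens; pixels are square), "cx", "cy" (the principal point, pixels), "dist_coeffs" ([k1, k2, p1, p2, k3] as OpenCV has them; the pictures are not rectified), "world_from_camera" (4x4, takes a point from camera to world coordinates). Camera axes: x right, y up, looking along -z (the intrinsics and any distortion apply to the point x, -y, -z); pixel columns grow to the right and rows downward; lengths in m; the calibration is good to about 2 mm. A picture is of the moment at which its call begins: read the wrist's pose just before it. get_calibration takes no time and is no camera call; for the wrist camera it gives the pose at the moment of the call.
- hand_in(): hands the job in; it is judged then, once.
The state is a dict: "time_s": time; "joint_pos": joint angles; "qvel": joint speeds; "joint_efforts": joint torques, N m; "tool_pos": TCP position; "eef_rot": TCP orientation; "ft_force": force on the tool from outside, world axes, zero at the start; "torque": the same for the moment, N m; "opening": finger opening in m; "grasp_force": force on a finger pad.
Only numpy, scipy, OpenCV 4.12 (cv2) and the standard library are available. Lean on these libraries where they do the work, as an engineer would, in place of code of your own. Each camera call takes 0.05 s, during which the arm holds its last target. There are 200 camera calls.

## Working session

There is one attempt and no reset: what is moved stays moved. The work goes in short steps, Python scripts to look and compute and a tool call to move; the robot and the scene stay as the last step left them, time stands still between calls to the robot, and variables do not carry over. Pictures are saved under pics/ and viewed, at most 10 in all, crops included, and the job is handed in when it is done.

Besides the shell and the picture viewer there is one more tool, called by a JSON object that holds its "api" and its "payload", one argument or row to a line. step_arm: Moves the arm, as the interface text tells. Its arguments: {"type":"object","properties":{"increments":{"type":"array","items":{"type":"array"}},"newtons":{"type":"number"}},"required":["increments"]}

```bash
mkdir -p pics; cat > h.py <<'E'
import numpy as np, cv2
from bench import *
def K(c):
    f=192/np.tan(np.radians(c["fov_y"])/2); return np.array([[f,0,c["cx"]],[0,f,c["cy"]],[0,0,1]])
def ray(c,uv):
    p=cv2.undistortPoints(np.array(uv,float).reshape(-1,1,2),K(c),np.array(c["dist_coeffs"],float))[:,0]
    T=np.array(c["world_from_camera"]); d=np.c_[p[:,0],-p[:,1],-np.ones(len(p))]@T[:3,:3].T
    return T[:3,3],d
def onz(c,uv,z):
    o,d=ray(c,uv); return o+d*((z-o[2])/d[:,2])[:,None]
def pts(c,uv,dep):
    o,d=ray(c,uv); return o+d*np.array([dep[int(round(v)),int(round(u))] for u,v in uv])[:,None]
E
python3 - <<'E'
from h import *
s=read_state(); print(s)
for n in("top","scene"):
    c=get_calibration(n); im,d=read_camera(n); cv2.imwrite(f"pics/{n}0.png",im[:,:,::-1]); np.save(f"{n}0.npy",d); print(n,c)
E
```

```text
{'time_s': 0.0, 'joint_pos': array([-1.17129668e+00,  5.28640563e-02,  1.40172462e+00,  1.17270773e-05,
        1.68858865e+00, -7.03031936e-02]), 'qvel': array([-0.00099485,  0.00137687, -0.00018987,  0.00015847, -0.00166443,
       -0.00108259]), 'joint_efforts': array([-1.17275071e-03, -3.81669259e+01, -3.60186410e+01, -1.11787065e-04,
        6.28041467e-03,  2.48329246e-05]), 'tool_pos': array([ 0.23757942, -0.4678356 ,  0.23045819]), 'eef_rot': array([-3.14001271e+00, -1.22934990e-04,  4.69804117e-01]), 'ft_force': array([-0.26378656,  0.32934506,  0.63453225]), 'torque': array([-0.01100132,  0.02631696,  0.01813984]), 'grasp_force': 0.0, 'opening': 0.08519137176084131}
top {'fov_y': 56.76034937707323, 'cx': 251.19528285358803, 'cy': 193.37012648401065, 'dist_coeffs': array([-0.00717408,  0.        ,  0.        ,  0.        ,  0.        ]), 'world_from_camera': array([[-0.01702785,  0.97546177, -0.21950943,  0.38601347],
       [-0.99984119, -0.01776666, -0.001392  , -0.06361894],
       [-0.00525779,  0.21945087,  0.97560938,  0.95177277],
       [ 0.        ,  0.        ,  0.        ,  1.        ]])}
scene {'fov_y': 57.700159026439614, 'cx': 253.98047111376331, 'cy': 186.35157490045572, 'dist_coeffs': array([-0.07761747,  0.        ,  0.        ,  0.        ,  0.        ]), 'world_from_camera': array([[-0.73700218,  0.52347055, -0.42755862,  0.19216712],
       [-0.67586713, -0.56553627,  0.47262284,  0.31759347],
       [ 0.00560424,  0.63729688,  0.770598  ,  0.76563068],
       [ 0.        ,  0.        ,  0.        ,  1.        ]])}
```

View pics/top0.png

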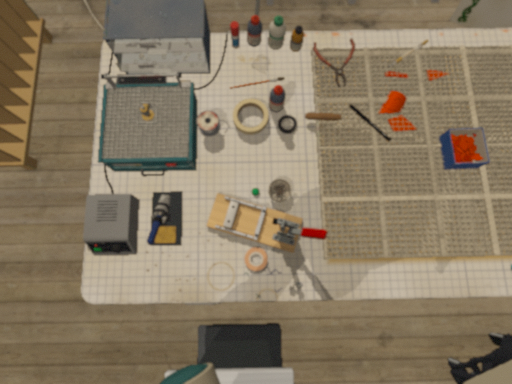

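View pics/scene0.png

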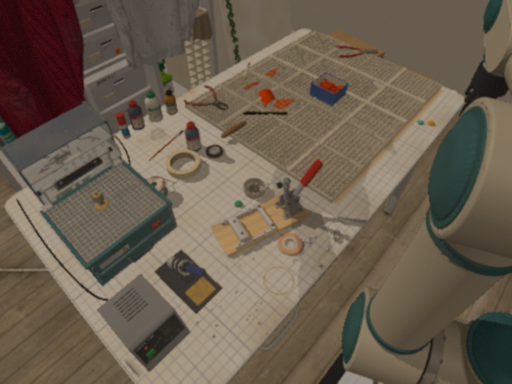

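Top view: jig at about (255,222), with the push direction to image right (world −y). Tin is at (280,187), foil at (256,260), nugget at (255,191), and the red handle at (313,233). The scene view agrees.

```bash
python3 - <<'E'
from h import *
a=cv2.imread("pics/top0.png"); b=cv2.imread("pics/scene0.png")
A=cv2.resize(a[170:290,190:350],None,fx=5,fy=5,interpolation=cv2.INTER_CUBIC)[:600]
cv2.imwrite("pics/topc.png",A)
B=cv2.resize(b[140:280,190:340],None,fx=4.2,fy=4.2,interpolation=cv2.INTER_CUBIC)
cv2.imwrite("pics/scenec.png",B)
c=get_calibration("top")
h=cv2.cvtColor(a,cv2.COLOR_BGR2HSV)
m=cv2.inRange(h,(8,70,110),(25,255,255)); m[:170]=0;m[250:]=0;m[:,:195]=0;m[:,315:]=0
m=cv2.morphologyEx(m,cv2.MORPH_CLOSE,np.ones((13,13)))
cs=max(cv2.findContours(m,0,2)[0],key=cv2.contourArea)
box=cv2.boxPoints(cv2.minAreaRect(cs)); print(box, onz(c,box,.012).round(4), cv2.minAreaRect(onz(c,cs[:,0],.012)[:,:2].astype(np.float32)))
E
```

```text
[[200.34927 196.27557]
 [303.9467  175.89575]
 [317.0054  242.27762]
 [213.40799 262.65744]] [[ 0.5919  0.0755  0.012 ]
 [ 0.6439 -0.2076  0.012 ]
 [ 0.4626 -0.2329  0.012 ]
 [ 0.4147  0.0391  0.012 ]] ((0.5278082489967346, -0.08035565912723541), (0.18237701058387756, 0.28004327416419983), 10.403005599975586)
```

View pics/topc.png

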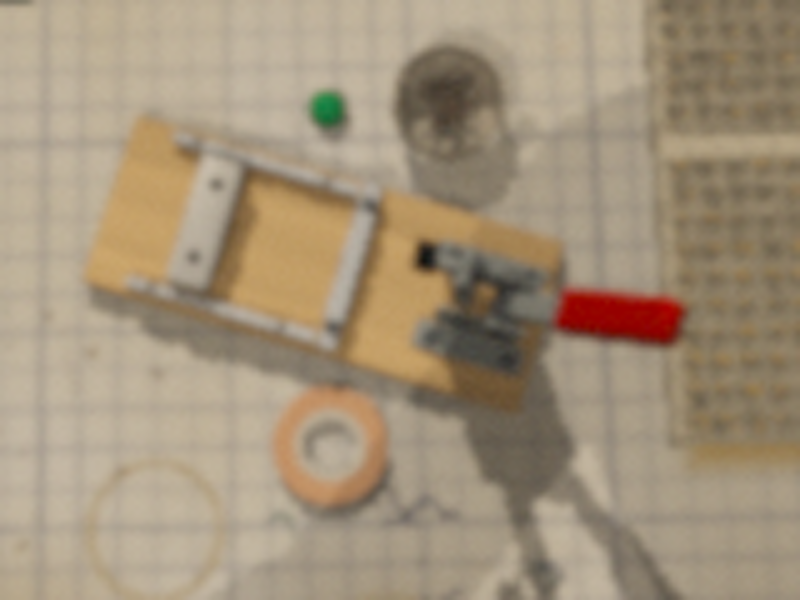

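View pics/scenec.png

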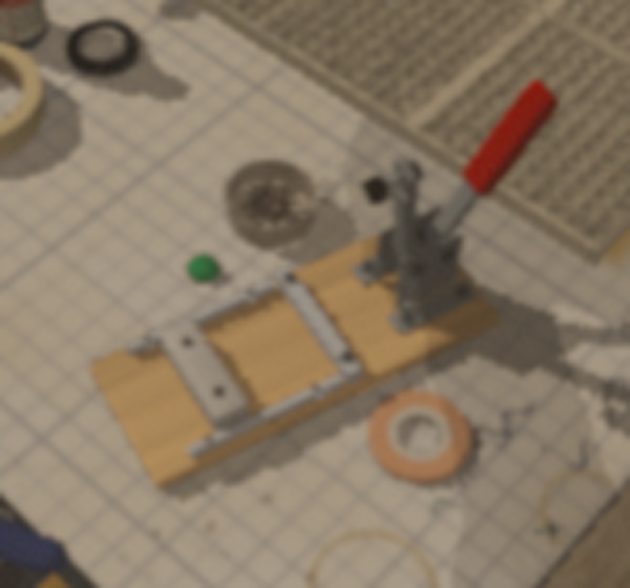

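The crops are clear. In the top crop the bed corners are at (140,117), (563,240), (520,410) and (88,288). The block's top holes are at (217,184) and (193,257), and in the scene crop at (188,342) and (219,391).

```bash
python3 - <<'E'
from h import *
ct,cs=get_calibration("top"),get_calibration("scene")
T=lambda l:(np.array(l,float)+.5)/5-.5+[190,170]
S=lambda l:(np.array(l,float)+.5)/4.2-.5+[190,140]
def tri(t,s):
    o1,d1=ray(ct,t);o2,d2=ray(cs,s);r=[]
    for a,b in zip(d1,d2):
        k=np.linalg.lstsq(np.c_[a,-b],o2-o1,rcond=None)[0];p,q=o1+a*k[0],o2+b*k[1];r.append([*((p+q)/2*1e3).round(1),np.linalg.norm(p-q).round(4)])
    return np.array(r)
print("holes,handle tip",tri(T([(217,184),(193,257),(682,318)]),S([(188,342),(219,391),(545,92)])))
P=onz(ct,T([(140,117),(563,240),(520,410),(88,288)]),.012); print("bed",P.round(4))
Q=onz(cs,S([(92,365),(160,488)]),.012); print("bed scene rear",Q.round(4))
rear=(P[0]+P[3])/2; fr=(P[1]+P[2])/2; d=fr-rear; print("len",np.linalg.norm(d),"wid",np.linalg.norm(P[0]-P[3]),np.linalg.norm(P[1]-P[2]))
x=d[:2]/np.linalg.norm(d[:2]); y=np.array([-x[1],x[0]]); mid=(rear+fr)[:2]/2; o=mid+x*.019
print("yaw",np.degrees(np.arctan2(x[1],x[0])),"origin",o)
L=lambda p:(np.c_[(p[:,:2]-o)@x,(p[:,:2]-o)@y]*1e3).round(1)
print("block",L(onz(ct,T([(203,153),(243,165),(208,290),(168,280)]),.03)))
print("rail front top",L(onz(ct,T([(360,195),(327,343)]),.025)))
for n,p,z in(("tin",(448,100),.022),("foil",(331,447),.007),("nug",(327,109),.005)):
    w=onz(ct,T([p]),z);print(n,w.round(3),L(w))
np.savez("jig.npz",o=o,x=x,y=y)
for l in([-64,0],[78,0],[150,0],[-10,0],[-120,0]):print(l,o+(x*l[0]+y*l[1])/1e3)
s=read_state();print(s["tool_pos"])
E
```

```text
holes,handle tip [[ 5.581e+02 -1.410e+01  3.370e+01  6.000e-04]
 [ 5.197e+02 -1.300e+00  3.510e+01  0.000e+00]
 [ 4.716e+02 -2.304e+02  1.458e+02  4.000e-04]]
bed [[ 0.6001  0.0288  0.012 ]
 [ 0.5287 -0.1972  0.012 ]
 [ 0.4395 -0.1704  0.012 ]
 [ 0.5075  0.0561  0.012 ]]
bed scene rear [[0.5999 0.0279 0.012 ]
 [0.5097 0.0589 0.012 ]]
len 0.23677828306420945 wid 0.09657527192836768 0.09317173380257897
yaw -107.12371118255857 origin [ 0.51337686 -0.08882965]
block [[-97.2  35.5]
 [-75.   35.1]
 [-73.5 -33.5]
 [-95.1 -34.3]]
rail front top [[-11.3  37.7]
 [ -6.5 -42.2]]
tin [[ 0.604 -0.138  0.022]] [[ 20.  101.2]]
foil [[ 0.422 -0.071  0.007]] [[ 10.1 -92.1]]
nug [[ 0.604 -0.073  0.005]] [[-42.1  82.2]]
[-64, 0] [ 0.53222076 -0.02766669]
[78, 0] [ 0.49041087 -0.16337201]
[150, 0] [ 0.46921149 -0.23218034]
[-10, 0] [ 0.51632122 -0.07927294]
[-120, 0] [0.54870916 0.0258509 ]
[ 0.23758812 -0.46787367  0.23057466]
```

{"api": "step_arm", "payload": {
  "increments": [
    [40,[3.2,-1.9,0],[0,0,0]],
    [40,[3.2,-1.9,0],[0,0,0]],
    [40,[3.2,-1.9,0],[0,0,0]],
    [40,[3.2,-1.9,0],[0,0,0]],
    [40,[3.2,-1.9,0],[0,0,0]],
    [40,[3.2,-1.9,0],[0,0,0]],
    [40,[3.2,-1.9,0],[0,0,0]],
    [40,[3.2,-1.9,0],[0,0,0]]
  ]
}}

```text
time_s: 0.9
tool_pos: [0.3976, -0.2152, 0.231]
eef_rot: [-3.141, 0.0, 0.47]
ft_force: [1.4, -1.1, 0.5]
opening: 0.034
grasp_force: 0.0
```

{"api": "step_arm", "payload": {
  "increments": [
    [40,[4.2,-2.6,0],[0,0,0]],
    [40,[4.2,-2.6,0],[0,0,0]],
    [40,[4.2,-2.6,0],[0,0,0]],
    [40,[4.2,-2.6,0],[0,0,0]],
    [40,[4.2,-2.6,0],[0,0,0]],
    [40,[4.2,-2.6,0],[0,0,-6.1]],
    [40,[0,0,0],[0,0,-8]],
    [40,[0,0,0],[0,0,-8]]
  ]
}}

```text
time_s: 1.7
tool_pos: [0.5513, 0.0381, 0.23]
eef_rot: [-3.14, 0.002, 0.864]
ft_force: [-0.3, 0.3, 0.3]
opening: 0.0345
grasp_force: 0.0
```

{"api": "step_arm", "payload": {
  "increments": [
    [40,[0,0,0],[0,0,-8]],
    [40,[0,0,0],[0,0,-8]],
    [40,[0,0,0],[0,0,-8]],
    [40,[0,0,0],[0,0,0]],
    [40,[0,0,0],[0,0,0]],
    [40,[0,0,0],[0,0,0]],
    [40,[0,0,0],[0,0,0]],
    [40,[0,0,0],[0,0,0]]
  ]
}}

```text
time_s: 2.5
tool_pos: [0.5512, 0.0365, 0.2313]
eef_rot: [3.142, 0.0, 1.273]
ft_force: [-0.2, 1.3, -0.9]
opening: 0.0341
grasp_force: 0.0
```

```bash
python3 - <<'E'
from h import *
s=read_state();print(s["time_s"],s["tool_pos"],np.degrees(s["eef_rot"]),s["opening"],s["ft_force"],s["joint_pos"])
c=get_calibration("wrist"); im,d=read_camera("wrist"); cv2.imwrite("pics/w1.png",im[:,:,::-1]); np.save("w1.npy",d)
import pickle; pickle.dump(c,open("w1.pkl","wb")); print(c)
E
```

```text
2.5 [0.55122051 0.03645875 0.23130247] [1.79995665e+02 3.54236167e-03 7.29625744e+01] 0.034062470564221674 [-0.16182241  1.29129161 -0.85368902] [-7.59208722e-04  1.29776850e-01  1.31824371e+00 -8.18538746e-05
  1.69351781e+00  2.96589939e-01]
{'fov_y': 66.32719151976522, 'cx': 257.0647039202168, 'cy': 188.79094394327618, 'dist_coeffs': array([-0.04766056,  0.        ,  0.        ,  0.        ,  0.        ]), 'world_from_camera': array([[ 9.55971906e-01,  2.81223184e-01,  8.38524662e-02,
         5.72288362e-01],
       [-2.93458199e-01,  9.16091727e-01,  2.73236589e-01,
         1.04540590e-01],
       [ 2.39130674e-05, -2.85813697e-01,  9.58285203e-01,
         3.72436251e-01],
       [ 0.00000000e+00,  0.00000000e+00,  0.00000000e+00,
         1.00000000e+00]])}
```

View pics/w1.png

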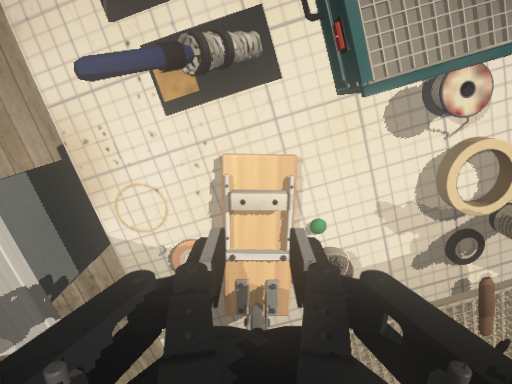

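Wrist view: the jig is upright in the picture. The bed's rear edge is at row 155, the block spans rows 190–212, the rail is at row 255, and the fingers are spread on either side.

```bash
python3 - <<'E'
from h import *
import pickle
c=pickle.load(open("w1.pkl","rb")); J=np.load("jig.npz"); o,x,y=J["o"],J["x"],J["y"]
im=cv2.imread("pics/w1.png"); h=cv2.cvtColor(im,cv2.COLOR_BGR2HSV)
m=cv2.inRange(h,(8,75,120),(24,255,255))
L=lambda p:(np.c_[(p[:,:2]-o)@x,(p[:,:2]-o)@y]*1e3).round(1)
l=[];r=[]
for v in list(range(160,176))+list(range(272,300,3)):
    u=np.flatnonzero(m[v,205:310])+205; 
    l.append((u.min(),v)); r.append((u.max()+1,v))
t=[(u,np.flatnonzero(m[140:180,u]).min()+140) for u in range(230,290,6)]
for n,a in(("left",l),("right",r),("rear",t)): print(n,L(onz(c,a,.012)).tolist())
g=cv2.cvtColor(im,cv2.COLOR_BGR2GRAY)
print("gray col 240,260,280 rows 180-265"); 
for u in(240,255,275): print([int(k) for k in g[184:268,u]])
print("block hole",L(onz(c,[(243,200),(276,200)],.03)))
E
```

```text
left [[-132.0, -44.2], [-130.7, -44.3], [-129.5, -44.3], [-128.2, -44.3], [-126.9, -44.4], [-125.7, -44.4], [-124.4, -44.5], [-123.1, -44.5], [-121.8, -44.5], [-120.5, -44.6], [-119.3, -44.6], [-118.0, -44.7], [-116.7, -44.7], [-115.4, -44.8], [-114.1, -44.8], [-112.8, -44.8], [27.4, -46.9], [32.3, -47.0], [37.2, -47.2], [42.1, -47.4], [47.1, -47.5], [52.1, -47.7], [57.2, -47.9], [62.2, -46.6], [67.4, -41.0], [72.5, -38.2]]
right [[-132.1, 50.4], [-130.8, 50.5], [-129.6, 50.5], [-128.3, 50.6], [-127.0, 50.6], [-125.8, 49.4], [-124.5, 49.5], [-123.2, 49.5], [-121.9, 49.6], [-120.6, 49.6], [-119.4, 49.7], [-118.1, 49.7], [-116.8, 49.8], [-115.5, 49.8], [-114.2, 49.9], [-112.9, 49.9], [27.3, 47.3], [32.2, 48.9], [37.1, 49.1], [42.0, 47.8], [47.0, 48.0], [52.0, 46.8], [57.1, 47.0], [62.2, 47.1], [67.3, 47.3], [72.5, 47.5]]
rear [[-139.5, -34.1], [-139.5, -26.6], [-139.5, -19.2], [-139.6, -11.8], [-139.6, -4.4], [-139.6, 3.1], [-139.6, 10.5], [-139.6, 17.9], [-138.3, 25.4], [-138.4, 32.8]]
gray col 240,260,280 rows 180-265
[200, 200, 200, 199, 200, 180, 156, 157, 168, 195, 215, 218, 216, 
[... 535 characters left out ...]
 202, 201, 201, 201, 201, 201, 200, 201, 200, 200, 200, 200, 199, 199, 199, 199, 198, 198, 199, 199, 198, 198, 198, 198, 197, 197, 198, 196, 196, 179, 166, 166, 169, 173, 210, 210, 211, 215, 216, 218, 141, 170, 193, 194, 194, 193, 193, 193]
[204, 204, 204, 204, 205, 195, 170, 166, 176, 193, 221, 225, 222, 221, 220, 182, 114, 83, 83, 82, 112, 190, 208, 206, 204, 203, 167, 190, 201, 201, 201, 201, 201, 201, 201, 201, 200, 200, 200, 200, 200, 199, 199, 199, 199, 198, 198, 198, 198, 198, 198, 198, 198, 197, 197, 197, 197, 197, 196, 196, 196, 195, 195, 195, 194, 194, 171, 167, 169, 166, 218, 211, 211, 214, 215, 214, 143, 165, 188, 189, 189, 188, 188, 188]
block hole [[-85.6 -17.8]
 [-85.6  22.8]]
```

{"api": "step_arm", "payload": {
  "increments": [
    [40,[0,0.25,3.5],[0,0,0]],
    [40,[0,0,3.5],[0,0,0]],
    [40,[0,0,3.5],[0,0,0]],
    [40,[0,0,3.5],[0,0,0]],
    [40,[0,0,3.5],[0,0,0]],
    [40,[0,0,2.5],[0,0,0]],
    [40,[0,0,1.0],[0,0,0]],
    [40,[0,0,0.4],[0,0,0]]
  ]
}}

```text
time_s: 3.35
tool_pos: [0.5533, 0.0357, 0.0166]
eef_rot: [-3.14, 0.0, 1.274]
ft_force: [-0.6, 0.3, -0.5]
opening: 0.0343
grasp_force: 0.0
```

{"api": "step_arm", "payload": {
  "increments": [
    [40,[0,0,0],[0,0,0]],
    [40,[-0.6,0,0],[0,0,0]],
    [40,[-0.6,0,0],[0,0,0]],
    [40,[-0.6,0,0],[0,0,0]],
    [40,[-0.4,0,0],[0,0,0]],
    [40,[-0.3,0,0],[0,0,0]],
    [40,[-0.3,0,0],[0,0,0]],
    [40,[-0.2,0,0],[0,0,0]]
  ]
}}

```text
time_s: 4.15
tool_pos: [0.545, 0.0069, 0.0175]
eef_rot: [3.141, -0.0, 1.274]
ft_force: [0.6, 1.4, 0.9]
opening: 0.0338
grasp_force: 0.6
```

```bash
python3 - <<'E'
from h import *
s=read_state();print(s["time_s"],s["tool_pos"],s["ft_force"])
im,d=read_camera("wrist"); cv2.imwrite("pics/w2.png",im[:,:,::-1])
E
```

```text
4.15 [0.54498409 0.00692637 0.01752903] [0.61084323 1.40602915 0.90384487]
```

View pics/w2.png

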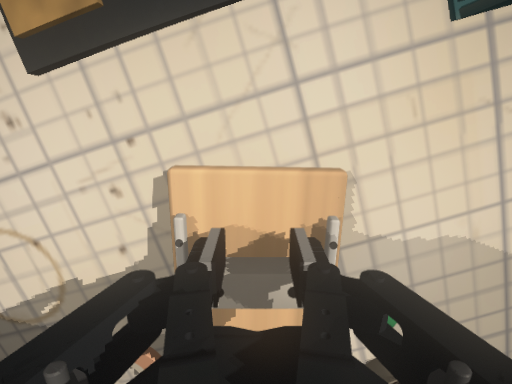

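The fingers sit between the guides, centred on about column 257 (guides at 180 and 334), right behind the block. Pushing on.

{"api": "step_arm", "payload": {
  "increments": [
    [40,[-0.6,0,0],[0,0,0]],
    [40,[-0.6,0,0],[0,0,0]],
    [40,[-0.6,0,0],[0,0,0]],
    [40,[-0.6,0,0],[0,0,0]],
    [40,[-0.6,0,0],[0,0,0]],
    [40,[-0.6,0,0],[0,0,0]],
    [40,[-0.6,0,0],[0,0,0]],
    [40,[-0.4,0,0],[0,0,0]]
  ]
}}

```text
time_s: 5.0
tool_pos: [0.5312, -0.0375, 0.0173]
eef_rot: [3.142, 0.0, 1.274]
ft_force: [0.3, 0.9, -0.6]
opening: 0.034
grasp_force: 0.6
```

{"api": "step_arm", "payload": {
  "increments": [
    [40,[-0.2,0,0],[0,0,0]],
    [40,[-0.2,0,0],[0,0,0]],
    [40,[-0.1,0,0],[0,0,0]],
    [40,[-0.1,0,0],[0,0,0]],
    [40,[-0.1,0,0],[0,0,0]],
    [40,[-0.1,0,0],[0,0,0]],
    [40,[0,0,0],[0,0,0]],
    [40,[0,0,0],[0,0,0]]
  ]
}}

```text
time_s: 5.8
tool_pos: [0.529, -0.0447, 0.0172]
eef_rot: [-3.142, 0.0, 1.274]
ft_force: [0.4, 0.7, 0.1]
opening: 0.0341
grasp_force: 0.1
```

```bash
python3 - <<'E'
from h import *
J=np.load("jig.npz"); s=read_state();p=s["tool_pos"][:2]-J["o"];print(s["time_s"],p@J["x"],p@J["y"],s["tool_pos"],s["ft_force"])
E
```

```text
5.8 -0.04676427559800969 0.001948320977775423 [ 0.5290079  -0.04471203  0.0172117 ] [0.44812222 0.67027715 0.12522287]
```

Still no contact force against the rail, so I'll advance in small steps.

{"api": "step_arm", "payload": {
  "increments": [
    [40,[-0.1,0,0],[0,0,0]],
    [40,[-0.1,0,0],[0,0,0]],
    [40,[-0.1,0,0],[0,0,0]],
    [40,[0,0,0],[0,0,0]],
    [40,[0,0,0],[0,0,0]],
    [40,[0,0,0],[0,0,0]],
    [40,[0,0,0],[0,0,0]],
    [40,[0,0,0],[0,0,0]]
  ]
}}

```text
time_s: 6.6
tool_pos: [0.5282, -0.0475, 0.0173]
eef_rot: [3.142, 0.0, 1.274]
ft_force: [0.1, -1.1, 0.7]
opening: 0.0338
grasp_force: 0.0
```

```bash
python3 - <<'E'
from h import *
J=np.load("jig.npz"); s=read_state();p=s["tool_pos"][:2]-J["o"];print(s["time_s"],p@J["x"],p@J["y"],s["tool_pos"],s["ft_force"])
im,d=read_camera("scene"); cv2.imwrite("pics/s3.png",cv2.resize(im[140:280,190:340,::-1],None,fx=4.2,fy=4.2,interpolation=cv2.INTER_CUBIC))
E
```

```text
6.6 -0.04388456001773977 0.0020171016489004684 [ 0.52822574 -0.04748435  0.01731461] [ 0.13966632 -1.14204238  0.73709408]
```

View pics/s3.png

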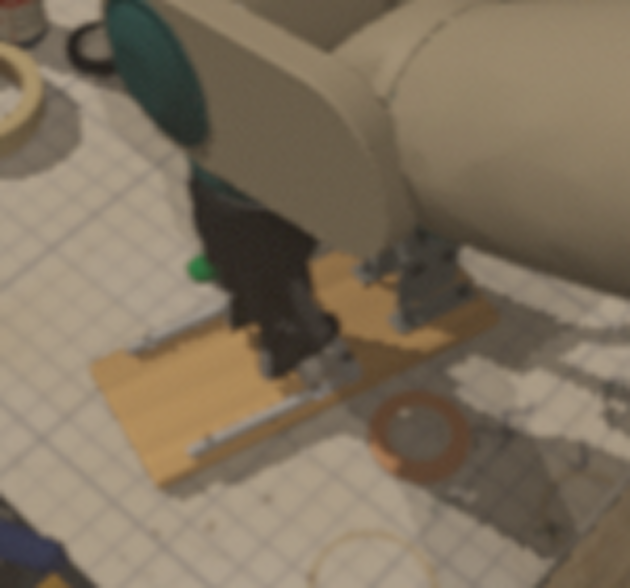

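The block is at or nearly at the rail and the arm passes above the clamp. I'll keep pushing until the force rises.

{"api": "step_arm", "payload": {
  "increments": [
    [40,[-0.1,0,0],[0,0,0]],
    [40,[-0.1,0,0],[0,0,0]],
    [40,[0,0,0],[0,0,0]],
    [40,[0,0,0],[0,0,0]],
    [40,[0,0,0],[0,0,0]],
    [40,[0,0,0],[0,0,0]],
    [40,[0,0,0],[0,0,0]],
    [40,[0,0,0],[0,0,0]]
  ]
}}

```text
time_s: 7.45
tool_pos: [0.5282, -0.0485, 0.0176]
eef_rot: [3.14, -0.002, 1.275]
ft_force: [3.5, 5.1, -0.5]
opening: 0.0339
grasp_force: 2.8
```

```bash
cat > st.py <<'E'
from h import *
J=np.load("jig.npz"); s=read_state();p=s["tool_pos"][:2]-J["o"];f=s["ft_force"];print(s["time_s"],"local",p@J["x"],p@J["y"],s["tool_pos"][2],"fx local",f[:2]@J["x"],f)
E
python3 st.py
```

```text
7.45 local -0.04295777543682969 0.002313702064177598 0.01757140464795344 fx local -5.930710952055834 [ 3.49892949  5.12781012 -0.508758  ]
```

{"api": "step_arm", "payload": {
  "increments": [
    [40,[-0.1,0,0],[0,0,0]],
    [40,[-0.05,0,0],[0,0,0]],
    [40,[0,0,0],[0,0,0]],
    [40,[0,0,0],[0,0,0]],
    [40,[0.2,0,0],[0,0,0]],
    [40,[0.4,0,0],[0,0,0]],
    [40,[1,0,0],[0,0,0]],
    [40,[2,0,0],[0,0,0]]
  ]
}}

```text
time_s: 8.25
tool_pos: [0.5377, -0.0166, 0.0172]
eef_rot: [-3.141, 0.001, 1.273]
ft_force: [0.0, 0.4, 0.2]
opening: 0.0335
grasp_force: 0.0
```

{"api": "step_arm", "payload": {
  "increments": [
    [0,[1,0,-1],[0,0,0]],
    [0,[0.5,0,-4],[0,0,0]],
    [0,[0,0,-4.5],[0,0,0]],
    [0,[0,0,-4.5],[0,0,0]],
    [0,[0,0,-4.5],[0,0,0]],
    [0,[0,0,-2.5],[0,0,0]],
    [0,[0,0,0],[0,0,0]],
    [0,[0,0,0],[0,0,0]]
  ]
}}

```text
time_s: 9.05
tool_pos: [0.5421, -0.0019, 0.2278]
eef_rot: [3.141, 0.0, 1.275]
ft_force: [0.2, -1.3, -0.5]
opening: -0.0002
grasp_force: 0.0
```

```bash
python3 st.py; python3 - <<'E'
from h import *
import pickle
c=get_calibration("wrist"); im,d=read_camera("wrist"); cv2.imwrite("pics/w4.png",im[:,:,::-1]); pickle.dump(c,open("w4.pkl","wb"))
E
```

```text
9.05 local -0.09153185654411994 0.0018330340728069487 0.2277523365298034 fx local 1.1726010057505734 [ 0.1539657  -1.27442782 -0.47092977]
```

View pics/w4.png

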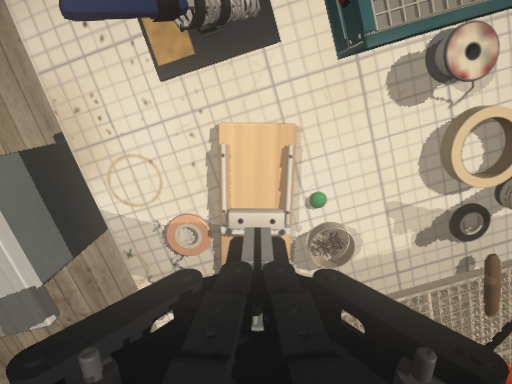

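The block is seated square against the rail (rows 208–225), the tin, foil and nugget look undisturbed, and the fingers are shut. Now to the handle.

{"api": "step_arm", "payload": {
  "increments": [
    [0,[-3.3,0,0],[0,0,0]],
    [0,[-3.3,0,0],[0,0,0]],
    [0,[-3.3,0,0],[0,0,0]],
    [0,[-3.3,0,0],[0,0,0]],
    [0,[-3.3,0,0],[0,0,0]],
    [0,[-3.1,0,0],[0,0,0]],
    [0,[0,0,3],[0,0,0]],
    [0,[0,0,2],[0,0,0]]
  ]
}}

```text
time_s: 9.9
tool_pos: [0.4834, -0.19, 0.1741]
eef_rot: [-3.138, -0.0, 1.272]
ft_force: [0.3, -0.1, -0.5]
opening: -0.0006
grasp_force: 0.0
```

{"api": "step_arm", "payload": {
  "increments": [
    [0,[0,0,2],[0,0,0]],
    [0,[0,0,1.8],[0,0,0]],
    [0,[0,0,0],[0,0,0]],
    [0,[0,0,0],[0,0,0]],
    [0,[0,0,0],[0,0,0]],
    [0,[0,0,0],[0,0,0]],
    [0,[0,0,0],[0,0,0]],
    [0,[0,0,0],[0,0,0]]
  ]
}}

```text
time_s: 10.7
tool_pos: [0.485, -0.1895, 0.1398]
eef_rot: [3.141, 0.0, 1.274]
ft_force: [0.0, 0.4, 0.6]
opening: 0.0001
grasp_force: 0.0
```

```bash
python3 st.py; python3 - <<'E'
from h import *
out=[]
for n,(a,b,e,f) in(("top",(170,270,230,330)),("scene",(110,240,230,350))):
    im,d=read_camera(n); out.append(cv2.resize(im[a:b,e:f,::-1],(400,400),interpolation=cv2.INTER_CUBIC))
cv2.imwrite("pics/b5.png",np.hstack(out))
E
```

```text
10.7 local 0.10460532140894335 0.0025479493785151193 0.13975221747065525 fx local -0.3608836936175663 [0.01602805 0.37268513 0.64949734]
```

View pics/b5.png

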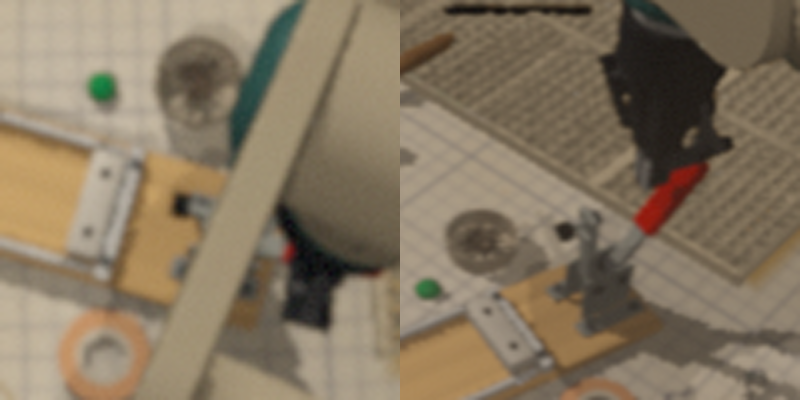

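The block lies flush on the rail, and the fingertip is over the outer half of the red grip. Pressing along the grip's arc.

{"api": "step_arm", "payload": {
  "increments": [
    [0,[-0.4,-0.1,0.5],[0,0,0]],
    [0,[-0.4,0,0.5],[0,0,0]],
    [0,[-0.4,0,0.3],[0,0,0]],
    [0,[-0.4,0,0.3],[0,0,0]],
    [0,[-0.5,0,0.4],[0,0,0]],
    [0,[0,0,0],[0,0,0]],
    [0,[0,0,0],[0,0,0]],
    [0,[0,0,0],[0,0,0]]
  ]
}}

```text
time_s: 11.6
tool_pos: [0.4776, -0.2091, 0.1196]
eef_rot: [-3.141, -0.001, 1.274]
ft_force: [-2.2, 4.9, 6.7]
opening: 0.0002
grasp_force: 3.2
```

```bash
python3 st.py
```

```text
11.6 local 0.125439075580897 0.0011781972357445408 0.1196425042243282 fx local -4.043511410774329 [-2.2371457   4.92031889  6.69042466]
```

Contact is clean: about 8 N, along the grip's normal. Going on past the dead point.

{"api": "step_arm", "payload": {
  "increments": [
    [0,[-0.55,0,0.56],[0,0,0]],
    [0,[-0.55,0,0.57],[0,0,0]],
    [0,[-0.45,0,0.65],[0,0,0]],
    [0,[-0.45,0,0.65],[0,0,0]],
    [0,[-0.25,0,0.5],[0,0,0]],
    [0,[-0.2,0,0.5],[0,0,0]],
    [0,[0,0,0],[0,0,0]],
    [0,[0,0,0],[0,0,0]]
  ]
}}

```text
time_s: 12.4
tool_pos: [0.4706, -0.2327, 0.0849]
eef_rot: [-3.142, -0.0, 1.274]
ft_force: [0.5, 0.2, -0.6]
opening: -0.0
grasp_force: 0.0
```

```bash
python3 st.py
```

```text
12.4 local 0.15006557307952273 0.0014997956410121235 0.08492315755636816 fx local -0.37732806998822577 [ 0.54669508  0.22639735 -0.5547571 ]
```

The force dropped to zero, so the handle has snapped away from the finger. Retreating straight up, then aside to look.

{"api": "step_arm", "payload": {
  "increments": [
    [0,[0,0,-2],[0,0,0]],
    [0,[0,0,-4],[0,0,0]],
    [0,[0,0,-4],[0,0,0]],
    [0,[0,0,-4],[0,0,0]],
    [0,[-3,0,-2],[0,0,0]],
    [0,[-4,0,0],[0,0,0]],
    [0,[-4,0,0],[0,0,0]],
    [0,[-4,0,0],[0,0,0]]
  ]
}}

```text
time_s: 13.2
tool_pos: [0.4265, -0.3774, 0.2458]
eef_rot: [3.14, 0.001, 1.275]
ft_force: [1.4, 1.3, -0.6]
opening: 0.0004
grasp_force: 0.0
```

{"api": "step_arm", "payload": {
  "increments": [
    [0,[-2,-3,0],[0,0,0]],
    [0,[-1,-3,0],[0,0,0]],
    [0,[0,-3,0],[0,0,0]],
    [0,[0,-3,0],[0,0,0]],
    [0,[0,0,0],[0,0,0]],
    [0,[0,0,0],[0,0,0]],
    [0,[0,0,0],[0,0,0]],
    [0,[0,0,0],[0,0,0]]
  ]
}}

```text
time_s: 14.0
tool_pos: [0.304, -0.3699, 0.2449]
eef_rot: [3.142, -0.0, 1.275]
ft_force: [-0.0, 0.3, -0.3]
opening: 0.0002
grasp_force: 0.0
```

```bash
python3 st.py; python3 - <<'E'
from h import *
out=[]
for n,(a,b,e,f) in(("top",(170,290,200,320)),("scene",(130,270,200,340))):
    im,d=read_camera(n); out.append(cv2.resize(im[a:b,e:f,::-1],(400,400),interpolation=cv2.INTER_CUBIC))
cv2.imwrite("pics/b6.png",np.hstack(out))
E
```

```text
14.0 local 0.3302129852863605 -0.117341864297001 0.24491356052841942 fx local -0.250314566554323 [-0.02112525  0.26843394 -0.2563149 ]
```

View pics/b6.png

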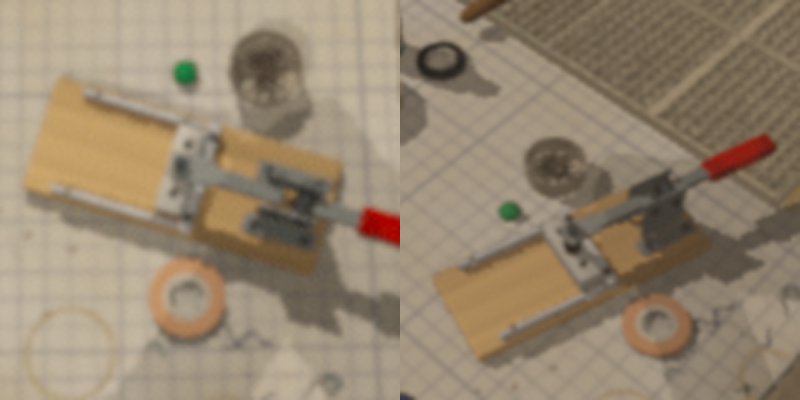

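The handle is level and locked, the foot is on the block, the block is flush on the rail, and the neighbouring things look unmoved. The robot is clear.

```bash
python3 -c "from bench import *;print(hand_in())"
```

```text
the job is handed in; nothing more can be done
None
```

The block sits flush on the stop rail and the clamp is locked with its foot holding it; the tin, foil roll and nugget look unmoved, the arm is clear, and I handed the job in at about 14 s.

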